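# Push a heat-sink module home and clamp it evenly

### The arm

A 6-joint arm with a two-finger parallel gripper is mounted at the origin on the work surface. World frame = base frame: x ahead of the robot, y to its left, z up, the work surface at z = 0. Lengths are in m, angles in degrees, forces in N, time in s.
With the tool pointing down it reaches from about 0.35 to 0.875 m from the base axis. Payload 4.2 kg.
Tool frame: the origin (TCP) lies where the fingers leave the gripper's body, on its centre line; the fingertips stand 70 mm ahead of it and the grasp point (between the pads) lies 51 mm ahead of it; z points along the fingers, y is the direction in which the jaws open and shut (so a half turn about z gives the same grasp; the last joint's range is limited). The gripper opens to 87 mm and grips with 3 to 60 N. Pads are 19 mm wide; open, the fingers measure 117 mm over their backs; the gripper's body (75 mm by 190 mm) begins 51 mm behind the grasp point.
Start: joints at [84.947, 22.042, 0.453, 0, -68.411, -14.817], TCP at [0.212, 0.588, 0.292] pointing down, gripper open.
Joint ranges: [-179.83, 179.83], [-69.29, 118.12], [-61.27, 80.66], [-181.25, 117.63], [-171.15, -9.14], [-177.46, 177.46]. Speed limits (degrees/s): [159.86, 159.86, 180, 180, 180, 180].

### API

Orientations are given as a 3x3 rotation matrix whose columns are the frame's x, y, z axes.
In Python, from station import sense, capture, camera_model, finish_job gives the robot as it stands.
- The arm moves only by the shell command python3 -m inch 'ROWS'. ROWS is JSON, a list of rows, each an object with "hand": the closure, from 0 (fully open) to 1 (shut); "slide": the shift along the world's x, y, z in cm, a list of three; "yaw": the turn about the world's z in rad. A call has 1 to 10 rows; each row is the pose to reach, as a shift and turn from the pose commanded when the call began; what a row does not reach only later rows make up. A row lasts 1/8 s, in which the tool goes at most 62.5 mm and 10.7 degrees, less where a joint would pass 70% of its speed; a pose out of reach is approached as far as the arm can. A call with a gripper value outside its range is refused whole. The fingers move at their own pace and stop on an object; the grip force is fixed at half the most. Time passes only in rows, so rows that repeat a pose let the fingers close. It gives the time, the measured TCP pose, the force and the opening at its end, in the units of the state.
- sense(): the state, without advancing time (a new reading comes with each control period).
- capture(name): name is "scene" or "top" or "wrist"; returns the picture (384x512x3 uint8, blue, green, red); there is no depth.
- camera_model(name): a dict with "mtx" (3x3 intrinsics, pixels), "xyz" and "orientation" of the camera in the world; the wrist camera has in their place "tool_from_camera" (4x4, takes a point from camera to tool coordinates, whose origin is the TCP and whose axes are the flange's). Camera axes: x right, y up, looking along -z (the intrinsics and any distortion apply to the point x, -y, -z); pixel columns grow to the right and rows downward; lengths in m; the calibration is good to about 2 mm. The wrist camera is an equidistant fisheye: a pixel r from the principal point sees the ray r / f radians off the axis. A picture is of the moment at which its call begins: read the wrist's pose just before it. camera_model takes no time and is no camera call.
- finish_job(): hands the job in, once; it reports no verdict.
The state is a dict: "time_s": time; "joints": joint angles; "joint_velocities": joint speeds; "effort": joint torques, N m; "tcp_pos": TCP position; "ee_rot": TCP orientation; "wrist_force": force on the tool from outside, world axes, zero at the start; "moment": the same for the moment, N m; "gripper_width": opening from 0.0 (shut) to 1.0 (fully open).
Only numpy, scipy, OpenCV 4.12 (cv2) and the standard library are available. Lean on these libraries where they do the work, as an engineer would, in place of code of your own. Each camera call takes 0.05 s, during which the arm holds its last target. There are 200 camera calls.

### The job

Push the finned power module along its guides until it is fully home against the end stop. Then tighten its four clamping levers evenly, in two rounds: first turn every lever clockwise to about half way, and only when all four are there turn each one fully tight; in both rounds go criss-cross, so that the second lever is the one diagonally opposite the first. Leave the pliers and the jar where they are.

Things in the scene. Friction and masses are not known exactly. Their poses are not given: they have to be found in the camera images.
- panel: fixed metal mounting panel 300 x 300 x 4 mm, grey wiring ducts (26 mm wide, top at 32 mm) along its sides at y = +-134 mm. Origin: centre of its underside, at bench level. Its +x axis is the direction in which the module slides home, towards a steel end stop; z up. Four steel posts (18 mm thick, 54 mm high) at x, y = +-48 mm each carry a lever
- module (a joint): travel of the black finned power module (110 x 78 mm foot, finned block 56 mm wide with its top 50 mm above the bench) along the panel's +x, between the posts: 0 = fully out (towards the panel's -x), 0.05 m = home, against the end stop. It starts 27 to 46 mm short of home, moves with about 3 N of friction and stays where it is left
- module_handle (a point): middle of the steel bar handle standing across the module's top: bar 10 mm thick, 44 mm long along the panel's y, 72 mm above the bench, 22 mm clear above the fins; it can be pushed from its -x side
- lever_a (a joint): angle of clamping lever a, on the post at (-48, +48) mm in the panel's x, y; diagonally opposite lever c. 0 = slack, grows as it turns clockwise seen from above, 1.5 rad = fully tight, a hard stop (0.75 is half way). Starts at 0 to 0.2. About 0.14 N m turns it (3.5 N at 40 mm from its axis) and it stays where it is left. 
- hub_a (a point): on the axis of lever a, at mid-height of its arm, 65 mm above the bench. The hub is round, 24 mm across, top 80 mm above the bench
- tip_a (a point): centre of the rounded end (16 mm across) of lever a's arm, 50 mm from its axis, 65 mm above the bench. Black arm 12 mm wide, 58 mm from axis to end, at heights 58 to 72 mm over the bench; all four levers are alike. The middle of the swing points away from the panel's centre along the diagonal
- lever_b (a joint): angle of clamping lever b, on the post at (+48, +48) mm in the panel's x, y; diagonally opposite lever d. 0 = slack, grows as it turns clockwise seen from above, 1.5 rad = fully tight, a hard stop (0.75 is half way). Starts at 0 to 0.2. About 0.14 N m turns it (3.5 N at 40 mm from its axis) and it stays where it is left. 
- hub_b (a point): on the axis of lever b, at mid-height of its arm, 65 mm above the bench. The hub is round, 24 mm across, top 80 mm above the bench
- tip_b (a point): centre of the rounded end (16 mm across) of lever b's arm, 50 mm from its axis, 65 mm above the bench. Black arm 12 mm wide, 58 mm from axis to end, at heights 58 to 72 mm over the bench; all four levers are alike. The middle of the swing points away from the panel's centre along the diagonal
- lever_c (a joint): angle of clamping lever c, on the post at (+48, -48) mm in the panel's x, y; diagonally opposite lever a. 0 = slack, grows as it turns clockwise seen from above, 1.5 rad = fully tight, a hard stop (0.75 is half way). Starts at 0 to 0.2. About 0.14 N m turns it (3.5 N at 40 mm from its axis) and it stays where it is left. 
- hub_c (a point): on the axis of lever c, at mid-height of its arm, 65 mm above the bench. The hub is round, 24 mm across, top 80 mm above the bench
- tip_c (a point): centre of the rounded end (16 mm across) of lever c's arm, 50 mm from its axis, 65 mm above the bench. Black arm 12 mm wide, 58 mm from axis to end, at heights 58 to 72 mm over the bench; all four levers are alike. The middle of the swing points away from the panel's centre along the diagonal
- lever_d (a joint): angle of clamping lever d, on the post at (-48, -48) mm in the panel's x, y; diagonally opposite lever b. 0 = slack, grows as it turns clockwise seen from above, 1.5 rad = fully tight, a hard stop (0.75 is half way). Starts at 0 to 0.2. About 0.14 N m turns it (3.5 N at 40 mm from its axis) and it stays where it is left. 
- hub_d (a point): on the axis of lever d, at mid-height of its arm, 65 mm above the bench. The hub is round, 24 mm across, top 80 mm above the bench
- tip_d (a point): centre of the rounded end (16 mm across) of lever d's arm, 50 mm from its axis, 65 mm above the bench. Black arm 12 mm wide, 58 mm from axis to end, at heights 58 to 72 mm over the bench; all four levers are alike. The middle of the swing points away from the panel's centre along the diagonal
- crimper: bystander: crimping pliers with red handles, lying on the bench left of the panel, 150 x 80 x 22 mm; origin under its middle
- jar: bystander: screw-top jar 64 mm across, 75 mm high, on the bench right of the panel; origin at the centre of its underside

How it is judged (in metres and radians):
On the way, in this order (a step that is already met when the one before it is completed fails the run):
1. the module is home against the end stop and all levers are still slack (value of joint module above 0.045 m and value of joint each of lever_a, lever_b, lever_c, lever_d below 0.45 rad), for 0.2 s.
2. all four levers are about half way (0.45 to 1.1 rad), the module still home (value of joint module above 0.045 m and value of joint lever_a between 0.45 and 1.1 rad and value of joint lever_b between 0.45 and 1.1 rad and value of joint lever_c between 0.45 and 1.1 rad and value of joint lever_d between 0.45 and 1.1 rad), for 0.2 s.
At the end, for the whole second after the job is handed in: the module is home (joint above 0.045 of 0.05 m) and all four levers are fully tight (above 1.38 of 1.5 rad) and at rest (value of joint module above 0.045 m and value of joint each of lever_a, lever_b, lever_c, lever_d above 1.38 rad and velocity of joint each of lever_a, lever_b, lever_c, lever_d below 0.05 rad/s); the robot touches nothing.
It fails at once if a lever turned past 0.45 rad before the module is home (value of joint module below 0.045 m and value of joint any of lever_a, lever_b, lever_c, lever_d above 0.45 rad).
It fails at once if a lever turned past 1.1 rad while another has not yet reached 0.45 rad (value of joint any of lever_a, lever_b, lever_c, lever_d above 1.1 rad and value of joint any of lever_a, lever_b, lever_c, lever_d below 0.45 rad).
It fails at once if first round not criss-cross: two neighbouring levers past 0.45 rad while the other two are not ((value of joint each of lever_a, lever_b above 0.45 rad and value of joint each of lever_c, lever_d below 0.45 rad) or (value of joint each of lever_b, lever_c above 0.45 rad and value of joint each of lever_d, lever_a below 0.45 rad) or (value of joint each of lever_c, lever_d above 0.45 rad and value of joint each of lever_a, lever_b below 0.45 rad) or (value of joint each of lever_d, lever_a above 0.45 rad and value of joint each of lever_b, lever_c below 0.45 rad)).
It fails at once if second round not criss-cross: two neighbouring levers past 1.2 rad while the other two are not ((value of joint each of lever_a, lever_b above 1.2 rad and value of joint each of lever_c, lever_d below 1.2 rad) or (value of joint each of lever_b, lever_c above 1.2 rad and value of joint each of lever_d, lever_a below 1.2 rad) or (value of joint each of lever_c, lever_d above 1.2 rad and value of joint each of lever_a, lever_b below 1.2 rad) or (value of joint each of lever_d, lever_a above 1.2 rad and value of joint each of lever_b, lever_c below 1.2 rad)).
It fails at once if the pliers or the jar shifted by more than 25 mm, or the jar tipped over (distance of any of crimper, jar from where it was at the start of the episode above 0.025 m or angle between jar's own z axis and vertical above 0.5 rad).
It also fails if it takes over 67 s, if anything falls off the work surface, if the arm or the gripper's body presses on something with over 40 N, if the wrist force passes 120 N, or if a joint passes its speed limit or range.

## Working session

There is one attempt and no reset: what is moved stays moved. The work goes in short steps, Python scripts to look and compute and a shell command to move; the robot and the scene stay as the last step left them, time stands still between calls to the robot, and variables do not carry over. Pictures are saved under pics/ and viewed, about 8 in all and at most 12, crops included, and the job is handed in when it is done.

```bash
mkdir -p pics
python3 - <<'E'
from station import *
import cv2,json
s=sense();print({k:s[k] for k in('time_s','tcp_pos','ee_rot','gripper_width','wrist_force')})
for n in('top','scene'):
    im=capture(n);cv2.imwrite(f'pics/{n}0.png',im);m=camera_model(n);print(n,m)
    cv2.imwrite(f'pics/{n}0b.png',cv2.resize(im,(768,576),interpolation=cv2.INTER_CUBIC))
E
```

```text
{'time_s': 0.0, 'tcp_pos': array([0.21224737, 0.58738195, 0.29113941]), 'ee_rot': array([[ 9.40410773e-01, -3.40039957e-01, -6.37614413e-04],
       [-3.40040534e-01, -9.40408422e-01, -2.10600057e-03],
       [ 1.16506378e-04,  2.19732037e-03, -9.99997579e-01]]), 'gripper_width': 1.0014366826404268, 'wrist_force': array([ 0.10265327, -0.14516647, -0.14639844])}
top {'mtx': array([[430.64589333,   0.        , 256.13851654],
       [  0.        , 430.64589333, 187.8976743 ],
       [  0.        ,   0.        ,   1.        ]]), 'xyz': array([0.47611055, 0.07743185, 1.02997228]), 'orientation': array([[-0.0135226 ,  0.99512898, -0.09764969],
       [-0.99949817, -0.01065474,  0.02983091],
       [ 0.02864517,  0.09800408,  0.99477367]])}
scene {'mtx': array([[388.68638356,   0.        , 253.55888274],
       [  0.        , 388.68638356, 194.52401659],
       [  0.        ,   0.        ,   1.        ]]), 'xyz': array([1.04988645, 0.45664448, 0.53246759]), 'orientation': array([[-0.62177165, -0.45944018,  0.63428286],
       [ 0.78289246, -0.34196038,  0.51975233],
       [-0.0218955 ,  0.81974253,  0.57231352]])}
```

View pics/top0b.png

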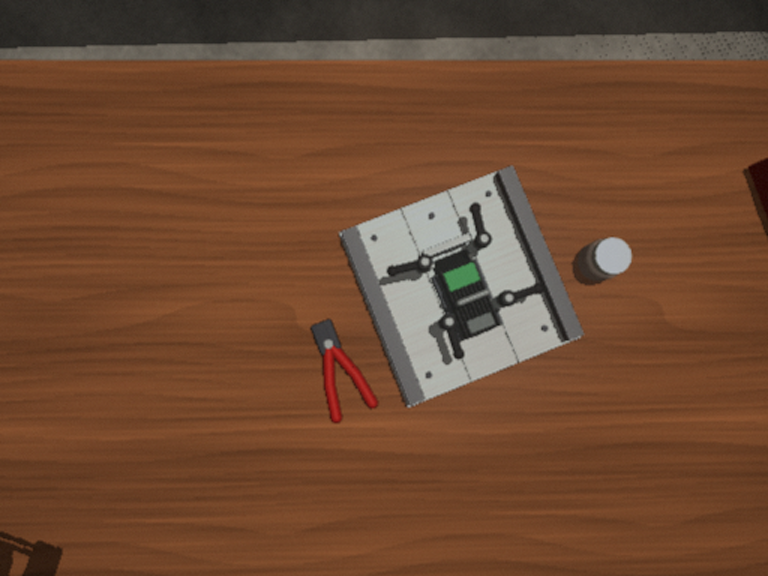

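View pics/scene0b.png

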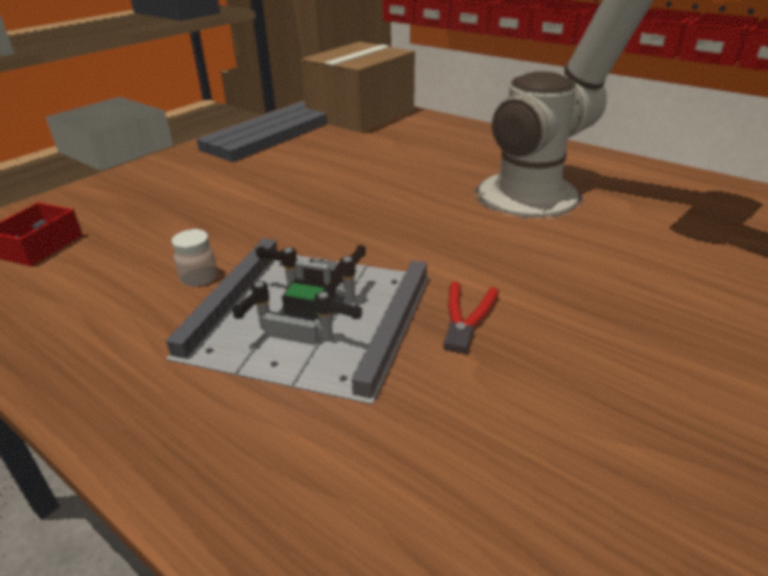

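```bash
cat > h.py <<'E'
import numpy as np
from station import *
def proj(n,P):
    m=camera_model(n);p=m['orientation'].T@(np.asarray(P,float)-m['xyz']);k=m['mtx']
    return np.array([k[0,0]*p[0]/-p[2]+k[0,2],k[1,1]*-p[1]/-p[2]+k[1,2]])
def back(n,uv,z):
    m=camera_model(n);k=m['mtx']
    r=m['orientation']@np.array([(uv[0]-k[0,2])/k[0,0],-(uv[1]-k[1,2])/k[1,1],-1.])
    return m['xyz']+r*(z-m['xyz'][2])/r[2]
E
python3 - <<'E'
from h import *
import cv2
im=cv2.imread('pics/top0.png')[105:275,222:392]
cv2.imwrite('pics/crop0.png',cv2.resize(im,None,fx=3.5,fy=3.5,interpolation=cv2.INTER_CUBIC))
H={}
for n,uv in dict(a=(448,322),b=(425,262),c=(484,240),d=(508,297)).items():
    H[n]=back('top',np.array(uv)/1.5,.08)[:2];print(n,H[n])
print(np.linalg.norm(H['a']-H['b']),np.linalg.norm(H['b']-H['c']),np.linalg.norm(H['a']-H['c']),sum(H.values())/4)
E
```

```text
a [ 0.50890809 -0.04428328]
b [ 0.59833618 -0.01207649]
c [ 0.63060286 -0.1011014 ]
d [ 0.5448151  -0.13441179]
0.0950508267579469 0.0946919882805394 0.13430530251133846 [ 0.57066556 -0.07296824]
```

View pics/crop0.png

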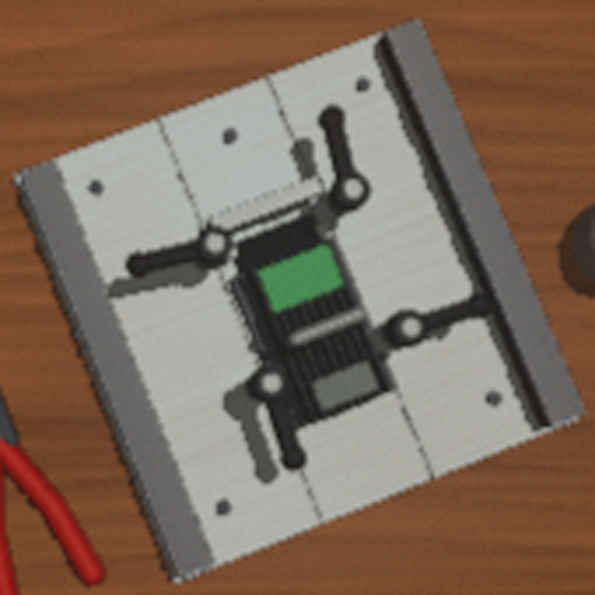

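```bash
cat >> h.py <<'E'
XY=dict(a=(-48,48),b=(48,48),c=(48,-48),d=(-48,-48))
def fit(H):
    A=np.array([XY[k] for k in 'abcd'])/1e3;B=np.array([H[k] for k in 'abcd'])
    c=B.mean(0);z=((B-c)@[1,1j])@np.conj(A@[1,1j]);return c,np.angle(z)
def ang(k,hub,tip,yaw):
    v=np.subtract(tip,hub)[:2];a=np.arctan2(v[1],v[0])-yaw
    m=np.arctan2(XY[k][1],XY[k][0]);return 0.75-(a-m+np.pi)%(2*np.pi)+np.pi
def measure(hubs,tips,handle,f):
    H={k:back('top',f(v),.08)[:2] for k,v in hubs.items()}
    c,y=fit(H);R=np.array([[np.cos(y),-np.sin(y)],[np.sin(y),np.cos(y)]])
    print('c',c,'yaw',y)
    for k in 'abcd':
        h=c+R@np.array(XY[k])/1e3;t=back('top',f(tips[k]),.072)[:2]
        print(k,'hub',h.round(4),'res',((H[k]-h)*1e3).round(1),'len',np.linalg.norm(t-h).round(4),'ang',ang(k,h,t,y).round(3),'tip',t.round(4))
    p=back('top',f(handle),.072)[:2];print('handle',p,'panel',R.T@(p-c))
E
python3 - <<'E'
from h import *
f=lambda p:np.array(p)/3.5+[222-.36,105-.36]
measure(dict(a=(271,383),b=(214,243),c=(350,190),d=(408,328)),dict(a=(293,460),b=(138,264),c=(331,117),d=(483,305)),(326,327),f)
print(back('top',np.array((332,345))/1.5,0.02), back('top',np.array((612,256))/1.5,0.075),camera_model('wrist'))
E
```

```text
c [ 0.57175104 -0.07207614] yaw 0.36625691840295116
a hub [ 0.5097 -0.0444] res [ 0.5 -0.8] len 0.0503 ang 0.036 tip [ 0.4616 -0.0591]
b hub [ 0.5994 -0.0101] res [ 0.3 -0.8] len 0.0489 ang 0.089 tip [0.5877 0.0374]
c hub [ 0.6338 -0.0997] res [-0.7  0.8] len 0.0497 ang 0.121 tip [ 0.6824 -0.0893]
d hub [ 0.5441 -0.1341] res [-0.1  0.7] len 0.0522 ang 0.044 tip [ 0.5589 -0.1841]
handle [ 0.54585232 -0.08238194] panel [-0.02787171 -0.00034733]
[0.4775686  0.12959348 0.02      ] [ 0.60532086 -0.29522538  0.075     ] {'mtx': array([[297.31863964,   0.        , 259.74903832],
       [  0.        , 297.31863964, 193.68921776],
       [  0.        ,   0.        ,   1.        ]]), 'tool_from_camera': array([[-4.21648797e-04,  9.70262654e-01,  2.42054137e-01,
         6.55975440e-02],
       [ 9.99999852e-01,  3.26000868e-04,  4.35201267e-04,
         3.36604889e-04],
       [ 3.43349678e-04,  2.42054284e-01, -9.70262648e-01,
        -9.28765165e-02],
       [ 0.00000000e+00,  0.00000000e+00,  0.00000000e+00,
         1.00000000e+00]])}
```

```bash
python3 -m inch '[{"hand":1,"slide":[31.1,-67.8,0],"yaw":0.713},{"hand":1,"slide":[31.1,-67.8,0],"yaw":0.713},{"hand":1,"slide":[31.1,-67.8,0],"yaw":0.713},{"hand":1,"slide":[31.1,-67.8,0],"yaw":0.713},{"hand":1,"slide":[31.1,-67.8,0],"yaw":0.713},{"hand":1,"slide":[31.1,-67.8,0],"yaw":0.713},{"hand":1,"slide":[31.1,-67.8,0],"yaw":0.713},{"hand":1,"slide":[31.1,-67.8,0],"yaw":0.713},{"hand":1,"slide":[31.1,-67.8,0],"yaw":0.713},{"hand":1,"slide":[31.1,-67.8,0],"yaw":0.713}]'
python3 -c "
from station import *
s=sense();print(s['joints'],s['tcp_pos'],s['ee_rot'])"
```

```text
time_s: 1.35
tcp_pos: [0.4733, 0.0177, 0.2923]
ee_rot: [[0.934, 0.358, 0.0], [0.358, -0.934, 0.0], [0.0, -0.0, -1.0]]
wrist_force: [1.0, 0.6, -0.1]
gripper_width: 0.021
[ 2.18570096e+01  7.14942053e+00 -1.99375547e+01 -8.15737030e-03
 -6.28960083e+01  8.91416136e+01] [0.47332913 0.01772022 0.29226216] [[ 9.33612240e-01  3.58284989e-01  2.28465087e-04]
 [ 3.58284940e-01 -9.33612259e-01  2.28197084e-04]
 [ 2.95057395e-04 -1.31191991e-04 -9.99999948e-01]]
```

```bash
python3 -m inch '[{"hand":1,"slide":[5,-10.9,0],"yaw":0},{"hand":1,"slide":[5,-10.9,0],"yaw":0},{"hand":1,"slide":[5,-10.9,-6],"yaw":0},{"hand":1,"slide":[5,-10.9,-12],"yaw":0},{"hand":1,"slide":[5,-10.9,-14],"yaw":0},{"hand":1,"slide":[5,-10.9,-14],"yaw":0}]'
python3 - <<'E'
from h import *
import cv2
im=capture('wrist');cv2.imwrite('pics/w1.png',cv2.resize(im,(768,576)))
im=capture('top')[105:275,222:392];cv2.imwrite('pics/t1.png',cv2.resize(im,None,fx=3.5,fy=3.5,interpolation=cv2.INTER_CUBIC))
E
```

```text
time_s: 2.1
tcp_pos: [0.5218, -0.0895, 0.1502]
ee_rot: [[0.934, 0.358, -0.005], [0.358, -0.934, -0.001], [-0.005, -0.001, -1.0]]
wrist_force: [0.2, 0.6, -0.0]
gripper_width: 0.001
```

View pics/w1.png

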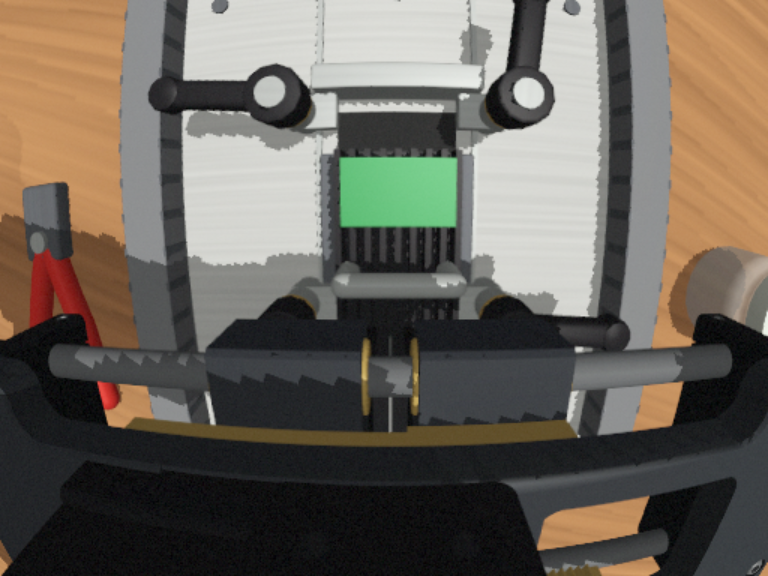

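```bash
python3 -m inch '[{"hand":1,"slide":[0,0,-1.2],"yaw":0},{"hand":1,"slide":[0,0,-2.2],"yaw":0},{"hand":1,"slide":[0,0,-2.2],"yaw":0},{"hand":1,"slide":[0.56,0.21,-2.2],"yaw":0},{"hand":1,"slide":[1.12,0.43,-2.2],"yaw":0},{"hand":1,"slide":[1.68,0.64,-2.2],"yaw":0},{"hand":1,"slide":[2.24,0.86,-2.2],"yaw":0},{"hand":1,"slide":[2.8,1.07,-2.2],"yaw":0},{"hand":1,"slide":[3.36,1.29,-2.2],"yaw":0},{"hand":1,"slide":[3.36,1.29,-2.2],"yaw":0}]'
python3 -m inch '[{"hand":1,"slide":[0.19,0.07,0],"yaw":0},{"hand":1,"slide":[0.37,0.14,0],"yaw":0},{"hand":1,"slide":[0.37,0.14,0],"yaw":0}]'
```

```text
time_s: 3.45
tcp_pos: [0.5564, -0.0764, 0.1301]
ee_rot: [[0.934, 0.358, -0.002], [0.358, -0.934, -0.0], [-0.002, -0.0, -1.0]]
wrist_force: [-3.8, -2.1, 2.8]
gripper_width: 0.012
time_s: 3.82
tcp_pos: [0.557, -0.0762, 0.1299]
ee_rot: [[0.934, 0.357, -0.009], [0.357, -0.934, -0.002], [-0.009, -0.002, -1.0]]
wrist_force: [-9.5, -5.0, 8.6]
gripper_width: 0.003
```

```bash
python3 -m inch '[{"hand":1,"slide":[0.19,0.07,0],"yaw":0},{"hand":1,"slide":[0.37,0.14,0],"yaw":0},{"hand":1,"slide":[0.37,0.14,0],"yaw":0}]'
```

```text
time_s: 4.2
tcp_pos: [0.5577, -0.0759, 0.1296]
ee_rot: [[0.934, 0.357, -0.017], [0.357, -0.934, -0.003], [-0.017, -0.003, -1.0]]
wrist_force: [-17.3, -8.3, 12.7]
gripper_width: 0.008
```

```bash
python3 -m inch '[{"hand":1,"slide":[-1.5,-0.6,0],"yaw":0},{"hand":1,"slide":[-3.7,-1.4,0],"yaw":0},{"hand":1,"slide":[-3.7,-1.4,5],"yaw":0},{"hand":1,"slide":[-3.7,-1.4,8],"yaw":0},{"hand":1,"slide":[-3.7,-1.4,8],"yaw":0}]'
python3 - <<'E'
from h import *
import cv2
im=capture('wrist');cv2.imwrite('pics/w2.png',cv2.resize(im[0:300],(768,450)))
E
```

```text
time_s: 4.82
tcp_pos: [0.5297, -0.0869, 0.2133]
ee_rot: [[0.933, 0.359, 0.01], [0.359, -0.933, 0.001], [0.01, 0.002, -1.0]]
wrist_force: [-0.3, -0.9, -0.5]
gripper_width: 0.005
```

View pics/w2.png

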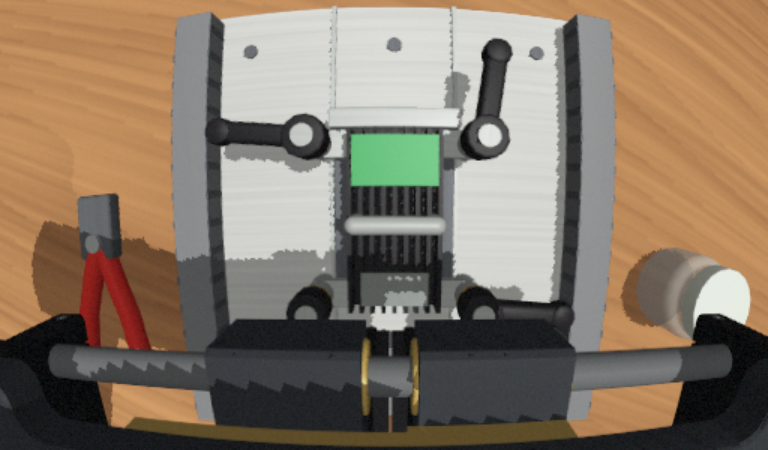

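```bash
cat >> h.py <<'E'
C=np.array([.5718,-.0721]);Y=.3663
HR=dict(a=(.015+.0065,.036),c=(.015+.0065,.036),b=(.0095+.0075,.042),d=(.0095+.0075,.042))
def pose(k,th,gap=0):
    R=lambda t:np.array([[np.cos(t),-np.sin(t)],[np.sin(t),np.cos(t)]])
    h,r=HR[k];hub=C+R(Y)@np.array(XY[k])/1e3
    d=np.arctan2(XY[k][1],XY[k][0])+.75-th+Y
    return hub+R(d)@[r,h+gap]
def plan(k,t0,ths,gap0,gap1):
    p0=pose(k,t0,gap0);print(k,'approach',p0.round(4),'yaw-',t0)
    for t in ths: print('  th',t,((pose(k,t)-p0)*100).round(2),'yaw',round(t0-t,2))
    print('  retreat',((pose(k,ths[-1],gap1)-p0)*100).round(2))
E
python3 - <<'E'
from h import *
for k in 'acbd': plan(k,0,[0.1,.27,.44,.61,.8],.008,.015)
E
```

```text
a approach [ 0.4853 -0.0841] yaw- 0
  th 0.1 [-0.57  1.04] yaw -0.1
  th 0.27 [-1.02  1.59] yaw -0.27
  th 0.44 [-1.37  2.21] yaw -0.44
  th 0.61 [-1.61  2.88] yaw -0.61
  th 0.8 [-1.74  3.67] yaw -0.8
  retreat [-2.41  2.33]
c approach [ 0.6583 -0.0601] yaw- 0
  th 0.1 [ 0.57 -1.04] yaw -0.1
  th 0.27 [ 1.02 -1.59] yaw -0.27
  th 0.44 [ 1.37 -2.21] yaw -0.44
  th 0.61 [ 1.61 -2.88] yaw -0.61
  th 0.8 [ 1.74 -3.67] yaw -0.8
  retreat [ 2.41 -2.33]
b approach [0.5621 0.0215] yaw- 0
  th 0.1 [1.11 0.54] yaw -0.1
  th 0.27 [1.78 0.93] yaw -0.27
  th 0.44 [2.5 1.2] yaw -0.44
  th 0.61 [3.25 1.35] yaw -0.61
  th 0.8 [4.11 1.35] yaw -0.8
  retreat [2.77 2.03]
d approach [ 0.5815 -0.1657] yaw- 0
  th 0.1 [-1.11 -0.54] yaw -0.1
  th 0.27 [-1.78 -0.93] yaw -0.27
  th 0.44 [-2.5 -1.2] yaw -0.44
  th 0.61 [-3.25 -1.35] yaw -0.61
  th 0.8 [-4.11 -1.35] yaw -0.8
  retreat [-2.77 -2.03]
```

```bash
python3 -m inch '[{"hand":1,"slide":[-4.2,0.5,0],"yaw":0},{"hand":1,"slide":[-4.2,0.5,-5],"yaw":0},{"hand":1,"slide":[-4.2,0.5,-8.1],"yaw":0},{"hand":1,"slide":[-4.2,0.5,-8.1],"yaw":0},{"hand":1,"slide":[-4.2,0.5,-8.1],"yaw":0}]'
```

```text
time_s: 5.5
tcp_pos: [0.4858, -0.0824, 0.1296]
ee_rot: [[0.934, 0.359, 0.001], [0.359, -0.934, -0.0], [0.001, 0.0, -1.0]]
wrist_force: [0.5, 0.1, 0.8]
gripper_width: 0.005
```

```bash
python3 -m inch '[{"hand":1,"slide":[-0.6,0.9,0],"yaw":-0.1},{"hand":1,"slide":[-1.05,1.45,0],"yaw":-0.27},{"hand":1,"slide":[-1.4,2.05,0],"yaw":-0.44},{"hand":1,"slide":[-1.65,2.75,0],"yaw":-0.61},{"hand":1,"slide":[-1.8,3.5,0],"yaw":-0.79},{"hand":1,"slide":[-1.8,3.5,0],"yaw":-0.8},{"hand":1,"slide":[-1.8,3.5,0],"yaw":-0.8}]'
python3 - <<'E'
from h import *
import cv2
print(pose('a',.8))
im=capture('wrist');cv2.imwrite('pics/w3.png',cv2.resize(im,(640,480)))
E
```

```text
time_s: 6.38
tcp_pos: [0.4674, -0.0475, 0.13]
ee_rot: [[0.908, -0.418, 0.002], [-0.418, -0.908, 0.001], [0.001, -0.001, -1.0]]
wrist_force: [0.1, -0.1, 0.4]
gripper_width: 0.007
[ 0.46796162 -0.04737875]
```

View pics/w3.png

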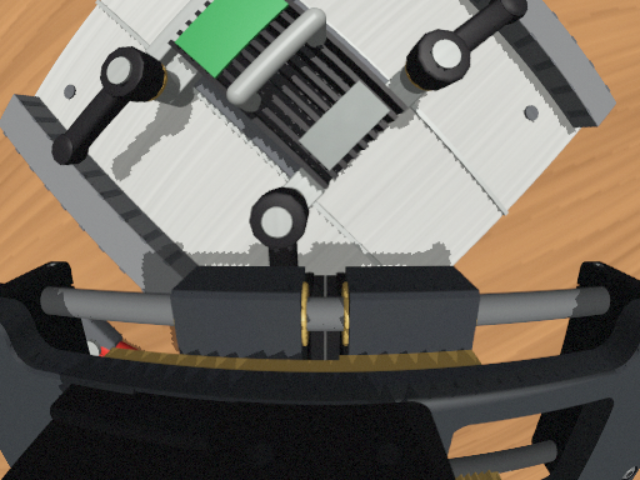

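```bash
python3 -m inch '[{"hand":1,"slide":[-0.7,-1.3,0],"yaw":0},{"hand":1,"slide":[-0.7,-1.3,4],"yaw":0},{"hand":1,"slide":[4,-1.3,6],"yaw":0.2},{"hand":1,"slide":[10,-1.3,6],"yaw":0.4},{"hand":1,"slide":[16,-1.3,6],"yaw":0.6},{"hand":1,"slide":[19.1,-1.3,6],"yaw":0.8},{"hand":1,"slide":[19.1,-1.3,6],"yaw":0.8},{"hand":1,"slide":[19.1,-1.3,3],"yaw":0.8},{"hand":1,"slide":[19.1,-1.3,0],"yaw":0.8},{"hand":1,"slide":[19.1,-1.3,0],"yaw":0.8}]'
```

```text
time_s: 7.68
tcp_pos: [0.6558, -0.0616, 0.1263]
ee_rot: [[0.934, 0.358, -0.007], [0.358, -0.934, -0.0], [-0.007, -0.002, -1.0]]
wrist_force: [-1.0, 0.2, 1.1]
gripper_width: 0.006
```

```bash
python3 -m inch '[{"hand":1,"slide":[0.2,0,0],"yaw":0},{"hand":1,"slide":[0.7,-0.95,0],"yaw":-0.1},{"hand":1,"slide":[1.1,-1.5,0],"yaw":-0.27},{"hand":1,"slide":[1.45,-2.1,0],"yaw":-0.44},{"hand":1,"slide":[1.7,-2.8,0],"yaw":-0.61},{"hand":1,"slide":[1.8,-3.6,0],"yaw":-0.79},{"hand":1,"slide":[1.8,-3.6,0],"yaw":-0.8},{"hand":1,"slide":[1.8,-3.6,0],"yaw":-0.8}]'; python3 -c "
from h import *
print(pose('c',.8))"
```

```text
time_s: 8.68
tcp_pos: [0.6771, -0.0963, 0.1309]
ee_rot: [[0.909, -0.418, 0.004], [-0.418, -0.909, 0.0], [0.003, -0.002, -1.0]]
wrist_force: [1.6, 2.5, 1.4]
gripper_width: 0.008
[ 0.67563838 -0.09682125]
```

```bash
python3 -m inch '[{"hand":1,"slide":[0.7,1.3,0],"yaw":0},{"hand":1,"slide":[0.7,1.3,4],"yaw":0},{"hand":1,"slide":[-3,5,6],"yaw":0.2},{"hand":1,"slide":[-7,8.5,6],"yaw":0.4},{"hand":1,"slide":[-11.5,11.8,6],"yaw":0.6},{"hand":1,"slide":[-11.5,11.8,6],"yaw":0.8},{"hand":1,"slide":[-11.5,11.8,3],"yaw":0.8},{"hand":1,"slide":[-11.5,11.8,-0.1],"yaw":0.8},{"hand":1,"slide":[-11.5,11.8,-0.1],"yaw":0.8},{"hand":1,"slide":[-11.5,11.8,-0.1],"yaw":0.8}]'
```

```text
time_s: 9.93
tcp_pos: [0.5616, 0.0217, 0.1292]
ee_rot: [[0.933, 0.359, 0.001], [0.359, -0.933, -0.0], [0.001, 0.001, -1.0]]
wrist_force: [1.0, -0.0, 0.3]
gripper_width: 0.006
```

```bash
python3 -m inch '[{"hand":1,"slide":[1.1,0.5,0],"yaw":-0.1},{"hand":1,"slide":[1.8,0.9,0],"yaw":-0.27},{"hand":1,"slide":[2.5,1.2,0],"yaw":-0.44},{"hand":1,"slide":[3.25,1.35,0],"yaw":-0.61},{"hand":1,"slide":[4.1,1.35,0],"yaw":-0.79},{"hand":1,"slide":[4.1,1.35,0],"yaw":-0.8},{"hand":1,"slide":[4.1,1.35,0],"yaw":-0.8}]'; python3 -c "
from h import *
print(pose('b',.8))"
python3 -m inch '[{"hand":1,"slide":[-1.3,0.7,0],"yaw":0},{"hand":1,"slide":[-1.3,0.7,4],"yaw":0},{"hand":1,"slide":[-1.5,-5,6],"yaw":0.2},{"hand":1,"slide":[-2,-11,6],"yaw":0.4},{"hand":1,"slide":[-2.2,-16,6],"yaw":0.6},{"hand":1,"slide":[-2.2,-20.1,6],"yaw":0.8},{"hand":1,"slide":[-2.2,-20.1,6],"yaw":0.8},{"hand":1,"slide":[-2.2,-20.1,3],"yaw":0.8},{"hand":1,"slide":[-2.2,-20.1,0],"yaw":0.8},{"hand":1,"slide":[-2.2,-20.1,0],"yaw":0.8}]'
```

```text
time_s: 10.8
tcp_pos: [0.6023, 0.0351, 0.1292]
ee_rot: [[0.909, -0.418, 0.002], [-0.418, -0.909, 0.0], [0.001, -0.001, -1.0]]
wrist_force: [-0.7, 1.0, -0.8]
gripper_width: 0.009
[0.60324764 0.03505587]
time_s: 12.05
tcp_pos: [0.5779, -0.1657, 0.1262]
ee_rot: [[0.933, 0.359, -0.006], [0.359, -0.933, 0.0], [-0.005, -0.002, -1.0]]
wrist_force: [0.7, 1.1, 0.2]
gripper_width: 0.003
```

```bash
python3 -m inch '[{"hand":1,"slide":[0,0,0],"yaw":0},{"hand":1,"slide":[-1.05,-0.5,0],"yaw":-0.1},{"hand":1,"slide":[-1.7,-0.9,0],"yaw":-0.27},{"hand":1,"slide":[-2.45,-1.2,0],"yaw":-0.44},{"hand":1,"slide":[-3.2,-1.35,0],"yaw":-0.61},{"hand":1,"slide":[-4.0,-1.35,0],"yaw":-0.79},{"hand":1,"slide":[-4.0,-1.35,0],"yaw":-0.8},{"hand":1,"slide":[-4.0,-1.35,0],"yaw":-0.8}]'
python3 -m inch '[{"hand":1,"slide":[1.3,-0.7,0],"yaw":0},{"hand":1,"slide":[1.3,-0.7,5],"yaw":0},{"hand":1,"slide":[-3,-0.7,10],"yaw":0},{"hand":1,"slide":[-9,-0.7,15],"yaw":0},{"hand":1,"slide":[-12,-0.7,15],"yaw":0},{"hand":1,"slide":[-12,-0.7,15],"yaw":0}]'
python3 - <<'E'
from h import *
import cv2
im=capture('top')[105:275,222:392];cv2.imwrite('pics/t4.png',cv2.resize(im,None,fx=3.5,fy=3.5,interpolation=cv2.INTER_CUBIC))
E
```

```text
time_s: 13.05
tcp_pos: [0.5417, -0.1797, 0.1301]
ee_rot: [[0.909, -0.417, 0.005], [-0.417, -0.909, -0.001], [0.005, -0.001, -1.0]]
wrist_force: [3.3, -1.9, 1.9]
gripper_width: 0.001
time_s: 13.8
tcp_pos: [0.4178, -0.1868, 0.2796]
ee_rot: [[0.907, -0.42, 0.001], [-0.42, -0.907, 0.001], [0.001, -0.001, -1.0]]
wrist_force: [1.4, 0.0, 0.6]
gripper_width: 0.004
```

View pics/t4.png

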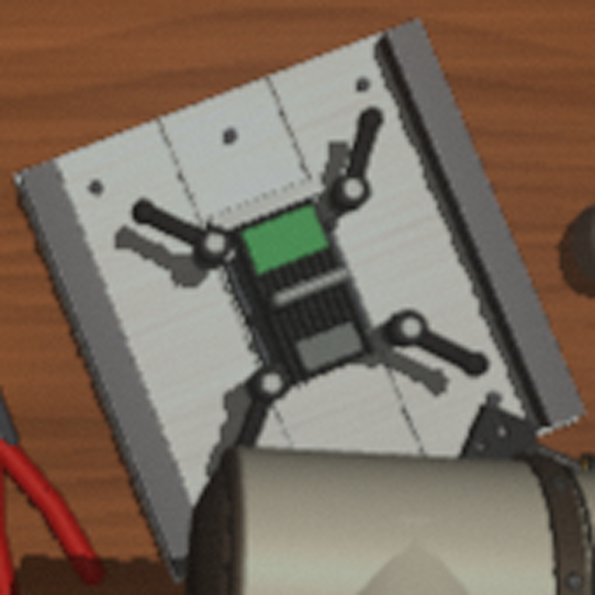

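Run:
```python
from h import *
f=lambda p:np.array(p)/3.5+[222-.36,105-.36]
measure(dict(a=(271,383),b=(214,243),c=(350,190),d=(408,328)),dict(a=(247,440),b=(142,210),c=(372,118),d=(480,365)),(310,288),f)
for k in 'acbd': plan(k,.75,[.85,1.02,1.19,1.36,1.5,1.56],.009,.015)
print(pose('a',1.5)-pose('a',1.5,.003),pose('b',1.5)-pose('b',1.5,.003))
```

```text
c [ 0.57175104 -0.07207614] yaw 0.36625691840295116
a hub [ 0.5097 -0.0444] res [ 0.5 -0.8] len 0.038 ang 0.718 tip [ 0.4746 -0.0301]
b hub [ 0.5994 -0.0101] res [ 0.3 -0.8] len 0.0501 ang 0.812 tip [0.6226 0.0343]
c hub [ 0.6338 -0.0997] res [-0.7  0.8] len 0.0505 ang 0.66 tip [ 0.6815 -0.116 ]
d hub [ 0.5441 -0.1341] res [-0.1  0.7] len 0.0524 ang 0.802 tip [ 0.5203 -0.1807]
handle [ 0.57103984 -0.07275156] panel [-0.00090591 -0.00037592]
a approach [ 0.4645 -0.0577] yaw- 0.75
  th 0.85 [0.34 1.24] yaw -0.1
  th 1.02 [0.38 1.95] yaw -0.27
  th 1.19 [0.55 2.64] yaw -0.44
  th 1.36 [0.83 3.3 ] yaw -0.61
  th 1.5 [1.14 3.79] yaw -0.75
  th 1.56 [1.3  3.99] yaw -0.81
  retreat [-0.12  3.49]
c approach [ 0.6791 -0.0865] yaw- 0.75
  th 0.85 [-0.34 -1.24] yaw -0.1
  th 1.02 [-0.38 -1.95] yaw -0.27
  th 1.19 [-0.55 -2.64] yaw -0.44
  th 1.36 [-0.83 -3.3 ] yaw -0.61
  th 1.5 [-1.14 -3.79] yaw -0.75
  th 1.56 [-1.3  -3.99] yaw -0.81
  retreat [ 0.12 -3.49]
b approach [0.5928 0.0389] yaw- 0.75
  th 0.85 [ 1.27 -0.4 ] yaw -0.1
  th 1.02 [ 2.02 -0.57] yaw -0.27
  th 1.19 [ 2.74 -0.86] yaw -0.44
  th 1.36 [ 3.39 -1.27] yaw -0.61
  th 1.5 [ 3.87 -1.69] yaw -0.75
  th 1.56 [ 4.05 -1.89] yaw -0.81
  retreat [ 3.55 -0.47]
d approach [ 0.5508 -0.1831] yaw- 0.75
  th 0.85 [-1.27  0.4 ] yaw -0.1
  th 1.02 [-2.02  0.57] yaw -0.27
  th 1.19 [-2.74  0.86] yaw -0.44
  th 1.36 [-3.39  1.27] yaw -0.61
  th 1.5 [-3.87  1.69] yaw -0.75
  th 1.56 [-4.05  1.89] yaw -0.81
  retreat [-3.55  0.47]
[0.0027612  0.00117295] [ 0.00117295 -0.0027612 ]
```

```bash
python3 -m inch '[{"hand":1,"slide":[4.6,6,0],"yaw":0.05},{"hand":1,"slide":[4.6,12.9,-4],"yaw":0.05},{"hand":1,"slide":[4.6,12.9,-8],"yaw":0.05},{"hand":1,"slide":[4.6,12.9,-11],"yaw":0.05},{"hand":1,"slide":[4.6,12.9,-13],"yaw":0.05},{"hand":1,"slide":[4.6,12.9,-15.1],"yaw":0.05},{"hand":1,"slide":[4.6,12.9,-15.1],"yaw":0.05},{"hand":1,"slide":[4.6,12.9,-15.1],"yaw":0.05}]'
```

```text
time_s: 14.85
tcp_pos: [0.4668, -0.0575, 0.1272]
ee_rot: [[0.927, -0.374, -0.0], [-0.374, -0.927, -0.0], [-0.0, 0.0, -1.0]]
wrist_force: [0.2, -0.6, 1.0]
gripper_width: 0.007
```

```bash
python3 -m inch '[{"hand":1,"slide":[0.1,1.2,0.1],"yaw":-0.1},{"hand":1,"slide":[0.15,1.95,0.1],"yaw":-0.27},{"hand":1,"slide":[0.3,2.6,0.1],"yaw":-0.44},{"hand":1,"slide":[0.6,3.3,0.1],"yaw":-0.61},{"hand":1,"slide":[0.9,3.8,0.1],"yaw":-0.75},{"hand":1,"slide":[1.1,4.0,0.1],"yaw":-0.8},{"hand":1,"slide":[1.1,4.0,0.1],"yaw":-0.8},{"hand":1,"slide":[1.1,4.0,0.1],"yaw":-0.8}]'; python3 -c "
from h import *
print(pose('a',1.5),pose('a',1.55))"
```

```text
time_s: 15.85
tcp_pos: [0.4767, -0.0178, 0.1287]
ee_rot: [[0.378, -0.926, -0.0], [-0.926, -0.378, -0.0], [-0.0, 0.0, -1.0]]
wrist_force: [-2.2, -0.4, 1.6]
gripper_width: -0.001
[ 0.47592862 -0.01974798] [ 0.47720683 -0.01808639]
```

```bash
python3 -m inch '[{"hand":1,"slide":[0.2,0.08,0],"yaw":0},{"hand":1,"slide":[0.4,0.16,0],"yaw":0},{"hand":1,"slide":[0.4,0.16,0],"yaw":0}]'
```

```text
time_s: 16.23
tcp_pos: [0.4796, -0.0165, 0.128]
ee_rot: [[0.377, -0.926, -0.004], [-0.926, -0.377, -0.001], [-0.001, 0.004, -1.0]]
wrist_force: [-5.2, -1.5, 4.9]
gripper_width: 0.001
```

```bash
python3 -m inch '[{"hand":1,"slide":[0.2,0.08,0],"yaw":0},{"hand":1,"slide":[0.3,0.12,0],"yaw":0},{"hand":1,"slide":[0.3,0.12,0],"yaw":0}]'
```

```text
time_s: 16.6
tcp_pos: [0.4801, -0.0163, 0.1275]
ee_rot: [[0.377, -0.926, -0.01], [-0.926, -0.377, -0.003], [-0.001, 0.011, -1.0]]
wrist_force: [-10.0, -3.5, 7.5]
gripper_width: 0.003
```

```bash
python3 -m inch '[{"hand":1,"slide":[-1.8,-0.7,0],"yaw":0},{"hand":1,"slide":[-1.8,-0.7,4],"yaw":0},{"hand":1,"slide":[3,-2,6],"yaw":0.2},{"hand":1,"slide":[9,-4,6],"yaw":0.4},{"hand":1,"slide":[15,-5.5,6],"yaw":0.6},{"hand":1,"slide":[19.7,-6.8,6],"yaw":0.8},{"hand":1,"slide":[19.7,-6.8,6],"yaw":0.8},{"hand":1,"slide":[19.7,-6.8,3],"yaw":0.8},{"hand":1,"slide":[19.7,-6.8,0.1],"yaw":0.8},{"hand":1,"slide":[19.7,-6.8,0.1],"yaw":0.8}]'
python3 -m inch '[{"hand":1,"slide":[0,0,0],"yaw":0}]'
```

```text
time_s: 17.85
tcp_pos: [0.6805, -0.0826, 0.1265]
ee_rot: [[0.927, -0.374, -0.004], [-0.374, -0.927, -0.0], [-0.003, 0.001, -1.0]]
wrist_force: [0.4, -0.7, 0.0]
gripper_width: 0.004
time_s: 17.98
tcp_pos: [0.6824, -0.0827, 0.1305]
ee_rot: [[0.928, -0.374, 0.003], [-0.374, -0.928, -0.0], [0.003, -0.001, -1.0]]
wrist_force: [0.2, -0.4, 0.2]
gripper_width: 0.001
```

```bash
python3 -m inch '[{"hand":1,"slide":[-0.6,-1.6,0],"yaw":-0.1},{"hand":1,"slide":[-0.7,-2.35,0],"yaw":-0.27},{"hand":1,"slide":[-0.85,-3.0,0],"yaw":-0.44},{"hand":1,"slide":[-1.1,-3.7,0],"yaw":-0.61},{"hand":1,"slide":[-1.45,-4.2,0],"yaw":-0.75},{"hand":1,"slide":[-1.6,-4.4,0],"yaw":-0.8},{"hand":1,"slide":[-1.8,-4.5,0],"yaw":-0.8},{"hand":1,"slide":[-2.0,-4.55,0],"yaw":-0.8},{"hand":1,"slide":[-2.0,-4.55,0],"yaw":-0.8}]'
python3 -m inch '[{"hand":1,"slide":[-0.2,-0.08,0],"yaw":0},{"hand":1,"slide":[-0.2,-0.08,0],"yaw":0}]'
```

```text
time_s: 19.1
tcp_pos: [0.662, -0.128, 0.1307]
ee_rot: [[0.378, -0.926, 0.004], [-0.926, -0.378, 0.0], [0.001, -0.003, -1.0]]
wrist_force: [3.0, 3.0, 2.7]
gripper_width: 0.003
time_s: 19.35
tcp_pos: [0.6614, -0.1282, 0.1307]
ee_rot: [[0.379, -0.925, 0.007], [-0.925, -0.379, 0.0], [0.002, -0.007, -1.0]]
wrist_force: [6.8, 4.1, 1.9]
gripper_width: 0.004
```

```bash
python3 -m inch '[{"hand":1,"slide":[-0.3,-0.12,0],"yaw":0},{"hand":1,"slide":[-0.3,-0.12,0],"yaw":0}]'
```

```text
time_s: 19.6
tcp_pos: [0.6608, -0.1283, 0.1309]
ee_rot: [[0.379, -0.925, 0.014], [-0.925, -0.379, 0.001], [0.004, -0.013, -1.0]]
wrist_force: [11.0, 5.9, -1.5]
gripper_width: 0.005
```

```bash
python3 -m inch '[{"hand":1,"slide":[1.8,0.7,0],"yaw":0},{"hand":1,"slide":[1.8,0.7,4],"yaw":0},{"hand":1,"slide":[0,6,6],"yaw":0.2},{"hand":1,"slide":[-3,11.5,6],"yaw":0.4},{"hand":1,"slide":[-6.4,16.9,6],"yaw":0.6},{"hand":1,"slide":[-6.4,16.9,6],"yaw":0.8},{"hand":1,"slide":[-6.4,16.9,3],"yaw":0.8},{"hand":1,"slide":[-6.4,16.9,-0.1],"yaw":0.8},{"hand":1,"slide":[-6.4,16.9,-0.1],"yaw":0.8},{"hand":1,"slide":[-6.4,16.9,-0.1],"yaw":0.8}]'
```

```text
time_s: 20.85
tcp_pos: [0.592, 0.0384, 0.1289]
ee_rot: [[0.927, -0.374, -0.0], [-0.374, -0.927, -0.001], [-0.0, 0.001, -1.0]]
wrist_force: [0.2, -0.4, 1.1]
gripper_width: 0.005
```

```bash
python3 -m inch '[{"hand":1,"slide":[1.3,-0.4,0],"yaw":-0.1},{"hand":1,"slide":[2.05,-0.55,0],"yaw":-0.27},{"hand":1,"slide":[2.8,-0.85,0],"yaw":-0.44},{"hand":1,"slide":[3.45,-1.25,0],"yaw":-0.61},{"hand":1,"slide":[3.95,-1.7,0],"yaw":-0.75},{"hand":1,"slide":[4.1,-1.9,0],"yaw":-0.8},{"hand":1,"slide":[4.2,-2.1,0],"yaw":-0.8},{"hand":1,"slide":[4.25,-2.3,0],"yaw":-0.8},{"hand":1,"slide":[4.25,-2.3,0],"yaw":-0.8}]'
python3 -m inch '[{"hand":1,"slide":[0.08,-0.2,0],"yaw":0},{"hand":1,"slide":[0.08,-0.2,0],"yaw":0}]'
```

```text
time_s: 21.98
tcp_pos: [0.633, 0.0213, 0.1298]
ee_rot: [[0.378, -0.926, -0.001], [-0.926, -0.378, 0.007], [-0.007, -0.002, -1.0]]
wrist_force: [-8.6, 21.6, 4.2]
gripper_width: 0.007
time_s: 22.22
tcp_pos: [0.6331, 0.0209, 0.1298]
ee_rot: [[0.378, -0.926, -0.002], [-0.926, -0.378, 0.009], [-0.009, -0.002, -1.0]]
wrist_force: [-11.0, 27.3, 5.2]
gripper_width: 0.001
```

```bash
python3 -m inch '[{"hand":1,"slide":[-0.9,2.1,0],"yaw":0},{"hand":1,"slide":[-0.9,2.1,4],"yaw":0},{"hand":1,"slide":[-3,-3,6],"yaw":0.2},{"hand":1,"slide":[-5,-9,6],"yaw":0.4},{"hand":1,"slide":[-7,-14.5,6],"yaw":0.6},{"hand":1,"slide":[-8.4,-19.7,6],"yaw":0.8},{"hand":1,"slide":[-8.4,-19.7,6],"yaw":0.8},{"hand":1,"slide":[-8.4,-19.7,3],"yaw":0.8},{"hand":1,"slide":[-8.4,-19.7,0],"yaw":0.8},{"hand":1,"slide":[-8.4,-19.7,0],"yaw":0.8}]'
python3 -m inch '[{"hand":1,"slide":[0,0,0],"yaw":0}]'
```

```text
time_s: 23.48
tcp_pos: [0.5499, -0.1835, 0.1272]
ee_rot: [[0.927, -0.375, -0.004], [-0.375, -0.927, 0.0], [-0.004, 0.002, -1.0]]
wrist_force: [-1.1, 0.0, -0.1]
gripper_width: 0.003
time_s: 23.6
tcp_pos: [0.5522, -0.1836, 0.13]
ee_rot: [[0.927, -0.374, 0.003], [-0.374, -0.927, -0.001], [0.003, -0.0, -1.0]]
wrist_force: [-0.1, 0.7, -0.1]
gripper_width: 0.006
```

```bash
python3 -m inch '[{"hand":1,"slide":[-1.35,0.45,0],"yaw":-0.1},{"hand":1,"slide":[-2.1,0.6,0],"yaw":-0.27},{"hand":1,"slide":[-2.85,0.9,0],"yaw":-0.44},{"hand":1,"slide":[-3.5,1.3,0],"yaw":-0.61},{"hand":1,"slide":[-4.0,1.75,0],"yaw":-0.75},{"hand":1,"slide":[-4.15,1.95,0],"yaw":-0.8},{"hand":1,"slide":[-4.25,2.1,0],"yaw":-0.8},{"hand":1,"slide":[-4.3,2.25,0],"yaw":-0.8},{"hand":1,"slide":[-4.3,2.25,0],"yaw":-0.8}]'
python3 -m inch '[{"hand":1,"slide":[-0.08,0.2,0],"yaw":0},{"hand":1,"slide":[-0.08,0.2,0],"yaw":0}]'
```

```text
time_s: 24.72
tcp_pos: [0.5137, -0.1663, 0.1312]
ee_rot: [[0.381, -0.924, 0.014], [-0.924, -0.381, -0.009], [0.014, -0.01, -1.0]]
wrist_force: [9.4, -30.2, -13.1]
gripper_width: 0.006
time_s: 24.98
tcp_pos: [0.5136, -0.1658, 0.1314]
ee_rot: [[0.382, -0.924, 0.015], [-0.924, -0.382, -0.011], [0.016, -0.01, -1.0]]
wrist_force: [10.7, -37.9, -15.6]
gripper_width: 0.004
```

```bash
python3 -m inch '[{"hand":1,"slide":[0.9,-2.2,0],"yaw":0},{"hand":1,"slide":[0.9,-2.2,5],"yaw":0},{"hand":1,"slide":[0.9,-2.2,11],"yaw":0},{"hand":1,"slide":[-3,3,15],"yaw":0},{"hand":1,"slide":[-6,8,18],"yaw":0},{"hand":1,"slide":[-10,14,18],"yaw":0},{"hand":1,"slide":[-10,20,18],"yaw":0},{"hand":1,"slide":[-10,26,18],"yaw":0},{"hand":1,"slide":[-10,32,18],"yaw":0},{"hand":1,"slide":[-10,38,18],"yaw":0}]'
python3 -m inch '[{"hand":1,"slide":[0,6,0],"yaw":0},{"hand":1,"slide":[0,10,0],"yaw":0},{"hand":1,"slide":[0,10,0],"yaw":0},{"hand":1,"slide":[0,10,0],"yaw":0}]'
python3 - <<'E'
from h import *
import cv2
im=capture('top')[105:275,222:392];cv2.imwrite('pics/t5.png',cv2.resize(im,None,fx=3.5,fy=3.5,interpolation=cv2.INTER_CUBIC))
E
```

```text
time_s: 26.22
tcp_pos: [0.4071, 0.2118, 0.3109]
ee_rot: [[0.378, -0.926, 0.004], [-0.926, -0.378, 0.003], [-0.002, -0.005, -1.0]]
wrist_force: [1.3, 0.2, -0.2]
gripper_width: 0.004
time_s: 26.72
tcp_pos: [0.4073, 0.3093, 0.3094]
ee_rot: [[0.378, -0.926, 0.001], [-0.926, -0.378, 0.001], [-0.001, -0.001, -1.0]]
wrist_force: [-0.4, 0.0, -0.0]
gripper_width: 0.002
```

View pics/t5.png

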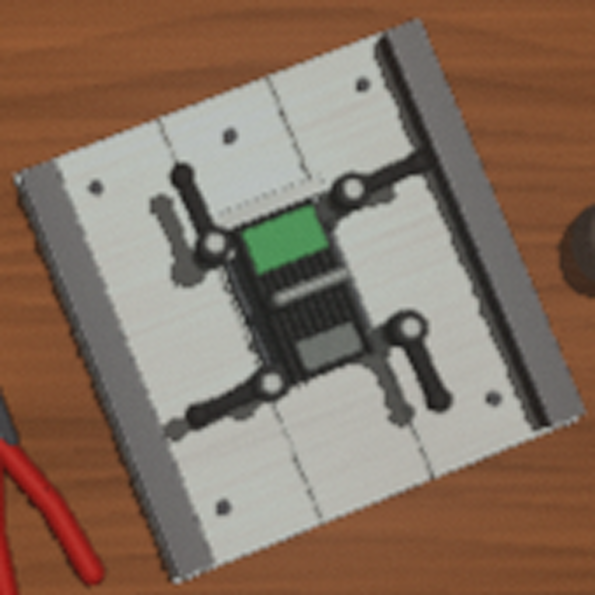

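Tips are at a(198,414), b(182,174), c(422,160) and d(440,400); the handle is at (310,288). The pliers and jar look unmoved.

Run:
```python
from h import *
f=lambda p:np.array(p)/3.5+[222-.36,105-.36]
measure(dict(a=(271,383),b=(214,243),c=(350,190),d=(408,328)),dict(a=(198,414),b=(182,174),c=(422,160),d=(440,400)),(310,288),f)
```

```text
c [ 0.57175104 -0.07207614] yaw 0.36625691840295116
a hub [ 0.5097 -0.0444] res [ 0.5 -0.8] len 0.0487 ang 1.516 tip [0.4914 0.0007]
b hub [ 0.5994 -0.0101] res [ 0.3 -0.8] len 0.0498 ang 1.527 tip [0.6458 0.0082]
c hub [ 0.6338 -0.0997] res [-0.7  0.8] len 0.052 ang 1.51 tip [ 0.6536 -0.1478]
d hub [ 0.5441 -0.1341] res [-0.1  0.7] len 0.05 ang 1.488 tip [ 0.4983 -0.1542]
handle [ 0.57103984 -0.07275156] panel [-0.00090591 -0.00037592]
```

All four levers measure about 1.5 rad and the module hasn't moved from home.

```bash
python3 -c "
from station import *
print(finish_job())"
```

```text
the job is handed in; nothing more can be done
None
```

I pushed the module home and tightened all four levers in two criss-cross rounds, then handed the job in at about 27 s of the 67 s allowed. I got no verdict back.

- **Module:** I pushed it by its handle with the shut fingers until the force climbed to about 20 N against the end stop. The handle moved about 27 mm, which is the low end of the stated range. It was in the same place in the top pictures after the first round and at the end.
- **First round (a, c, b, d):** the top picture gave angles of about 0.72, 0.81, 0.66 and 0.80 rad for levers a, b, c and d. The view of lever a was partly hidden, so its figure is the least certain.
- **Second round (a, c, b, d):** I pushed each lever until the force rose with almost no further movement. The peaks were about 11 N on a, 12 N on c, 29 N on b and 42 N on d. The force on d came through the fingers and was higher than I intended.
- **Final check:** the last top picture gives a, b, c and d at about 1.52, 1.53, 1.51 and 1.49 rad. The gripper was well clear of everything. The parts of the pliers and jar in view look unmoved; I did not measure their positions.

No check failed. In the second round levers a and c reached their stops 3 to 6 mm past where I had calculated, most likely from calibration and finger size errors.

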